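# Rock the clinometer to its preset tilt

## Robot

A 6-joint arm with a two-finger parallel gripper is mounted at the origin on the work surface. World frame = base frame: x ahead of the robot, y to its left, z up, the work surface at z = 0. Lengths are in m, angles in rad, forces in N, time in s.
With the tool pointing down it reaches from about 0.35 to 0.975 m from the base axis. Payload 4.9 kg.
Tool frame: the origin (TCP) lies midway between the tips of the shut fingers; the grasp point (between the pads) lies 19 mm behind it; z points along the fingers, x is the direction in which the jaws open and shut, and the axes are right-handed (so a half turn about z gives the same grasp; the last joint's range is limited). The gripper opens to 85 mm and grips with 20 to 120 N. Pads are 22 mm wide; open, the fingers measure 114 mm over their backs; the gripper's body (76 mm by 85 mm) begins 54 mm behind the grasp point. The pads swing forward as they close: fully open they stand 13 mm farther back than shut.
Start: joints at [1.17, 0.053, 1.613, -0, 1.476, -0.119], TCP at [0.174, 0.6, 0.231] pointing down, gripper open.
Joint ranges: [-3.01, 3.01], [-1.01, 2.22], [0.06, 2.58], [-1.02, 4.17], [0.09, 2.62], [-3.14, 3.14]. Speed limits (rad/s): [2.57, 2.57, 3.14, 3.14, 3.14, 3.14].

## Interface

Orientations are given as a rotation vector (axis times angle).
In Python, from station import ctrl gives the robot as it stands.
- The arm moves only by the tool step_arm, never from a script. Its argument "increments" is text: rows parted by semicolons, each of 6 numbers parted by spaces: the shift along the tool's x, y, z as a fraction of full scale, then the turn, a rotation vector about the tool's x, y, z as a fraction of full scale. In form: x y z rx ry rz; .... A call has 1 to 12 rows; each row shifts and turns the commanded pose from where the row before left it, along the tool's axes as they then stand; what a row does not reach is not made up. Full scale, the value 1, is 0.025 m for a shift and 0.1 rad for a turn. A row lasts 1/12 s, in which the tool goes at most 41.7 mm and 7.16 degrees, less where a joint would pass 70% of its speed; a pose out of reach is approached as far as the arm can. A call with a number of a shift or a turn outside -1 to 1 is refused whole. A call with a gripper value outside its range is refused whole. "fingers" is the opening, from -1 (shut) to 1 (fully open), so that 0 is half open, set as the call begins (left out, the last holds). The fingers move at their own pace and stop on an object; "newtons" is the grip in N (left out, the last holds). Time passes only in rows, so rows that do not move let the fingers close. It gives the time, the measured TCP pose, the force and the opening at its end, in the units of the state.
- ctrl.get_obs(): the state, without advancing time (a new reading comes with each control period).
- ctrl.get_image(name): name is "scene" or "side" or "wrist"; returns a dict with "pixels" (400x640x3 uint8, red, green, blue), "intrinsics" (3x3 intrinsics, pixels), "eye" and "orientation" of the camera in the world. Camera axes: x right, y down, z forward; pixel columns grow to the right and rows downward; lengths in m; the calibration is good to about 2 mm. A picture is of the moment at which its call begins. There is no depth.
- ctrl.finish_job(): hands the job in, once; it reports no verdict.
The state is a dict: "t": time; "q": joint angles; "dq": joint speeds; "effort": joint torques, N m; "tool_pos": TCP position; "tool_rot": TCP orientation; "contact_force": force on the tool from outside, world axes, zero at the start; "wrist_torque": the same for the moment, N m; "opening": finger opening in m.
Only numpy, scipy, OpenCV 4.12 (cv2) and the standard library are available. Lean on these libraries where they do the work, as an engineer would, in place of code of your own. Each camera call takes 0.05 s, during which the arm holds its last target.

## Task

Pick up the clinometer by its grip and set the middle of its base level and square across the casting's sprung stud, with the pointer's pivot axis running along the stud, pressing the stud down a few millimetres without bottoming it. Then rock the clinometer on the stud until its hanging pointer has settled on the preset index tab, and finish like that, still gripping it steadily on the stud: do not let go. Press gently, and leave the slide box, dish and eyepiece alone.

Things in the scene. Friction and masses are not known exactly. Their poses are not given: they have to be found in the camera images.
- gauge: Loose clinometer, 0.3 to 0.55 kg: aluminium base 36 (x) x 110 (y) x 12 mm, white dial plate 8 x 98 mm on it to 109 mm high, black grip post 20 (x) x 24 (y) mm on top, from 108 to 158 mm. Origin: centre of the underside, z up through the post; dial looks to +x, at the start roughly away from the robot, standing on the bench. Rock it about its x axis.
- gauge_grip (a point): Centre of the grip post, where to grasp it: 135 mm above the underside of the clinometer, axes as the clinometer's.
- gauge_pointer (a joint): Angle (rad) of the dark hanging pointer about the clinometer's +x axis; pivot 94 mm above the underside. 0: along the clinometer's -z; positive: tip towards its +y. Lightly damped pendulum in front of the dial, hangs plumb after about 1.5 s: rolling the clinometer by a about its own +x makes it read -a. Keep fingers off.
- gauge_index (a joint): Angle (rad) of the small dark steel index tab (9 mm wide) on the lower arc of the dial, about the same axis with the same sign as the pointer. Stiff, preset to 0.15 to 0.32, stays there. The scale ticks are 0.05 rad apart, long ones every 0.2 rad, middle one is 0.
- pointer_tip (a point): Tip of the pointer, 60 mm from the pivot, 9 mm in front of the middle of the dial plate.
- index_tip (a point): Tip of the index tab that the pointer tip must meet, also 60 mm from the pivot.
- block: Grey casting bolted to the bench, 70 (x) x 110 (y) mm on a dark 110 x 130 x 12 mm foot plate; top stepped, 46 mm high on its -y half and 36 mm on its +y half. Origin at the centre of the underside, z up. Out of its middle rises the steel stud, which runs along the block's x axis. Its x points roughly away from the robot.
- stud_top (a point): Middle of the crest of the steel stud, a round-topped rib 60 mm long (x) and 18 mm thick with a crest radius of 9 mm; 78 mm above the bench when not pressed.
- stud (a joint): How far the stud is pressed down (m): 0 free, 0.012 bottomed. A spring holds it up: 1.2 N to start, then 0.6 N more per mm.
- slide_box: Closed wooden slide box lying flat, 90 x 160 x 32 mm, loose; origin at the centre of its underside. Leave alone.
- dish: Flat closed dish with a white lid, diameter 92, height 17 mm, loose; origin at the centre of its underside. Leave alone.
- eyepiece: Black eyepiece standing on end, diameter 34, height 50 mm, loose; origin at the centre of its underside. Leave alone.

How it is judged:
By the outcome, as a careful person would: the job done as asked, in the order asked, and still so for the second after the job is handed in, while the arm keeps its last pose, push and grip.
It also fails if it takes over 42 s, if anything falls off the work surface, if the arm or the gripper's body presses on something with over 40 N, if the wrist force passes 120 N, or if a joint passes its speed limit or range.

## Working session

There is one attempt and no reset: what is moved stays moved. The work goes in short steps, Python scripts to look and compute and a tool call to move; the robot and the scene stay as the last step left them, time stands still between calls to the robot, and variables do not carry over. Pictures are saved under pics/ and viewed, and the job is handed in when it is done.

Besides the shell and the picture viewer there is one more tool, called after ">>>" as name(argument=value, ...), one argument or row to a line, values as JSON. step_arm: Moves the arm, as the interface text tells. Shift numbers are shares of 0.025 m and turn numbers shares of 0.1 rad, none past 1 either way. Its arguments: {"type":"object","properties":{"increments":{"type":"string"},"fingers":{"type":"number"},"newtons":{"type":"number"}},"required":["increments"]}

```bash
ls; mkdir -p pics
python3 - <<'E'
from station import ctrl
import cv2,json,numpy as np,pickle
o=ctrl.get_obs();print({k:np.round(v,4).tolist() for k,v in o.items()})
for n in ["scene","side","wrist"]:
    d=ctrl.get_image(n);cv2.imwrite(f"pics/a_{n}.png",d["pixels"][:,:,::-1])
    pickle.dump(d,open(f"pics/a_{n}.pkl","wb"))
    print(n,np.round(d["intrinsics"],1).tolist(),np.round(d["eye"],4),np.round(d["orientation"],4).tolist())
E
```

```text
pics
{'t': 0.0, 'q': [1.17, 0.0534, 1.6143, -0.0, 1.476, -0.119], 'dq': [0.0007, 0.0001, 0.0001, 0.0007, 0.0004, -0.0014], 'effort': [0.0001, -39.3687, -37.0175, -0.0001, 0.007, 0.0], 'tool_pos': [0.1736, 0.5998, 0.23], 'tool_rot': [2.5106, 1.8868, -0.0028], 'contact_force': [-0.546, 0.1446, 0.2687], 'wrist_torque': [-0.0215, -0.0819, -0.0339], 'opening': 0.0853}
scene [[502.0, 0.0, 323.4], [0.0, 502.0, 201.3], [0.0, 0.0, 1.0]] [1.4389 0.1132 0.9119] [-1.632, -1.8846, 0.8077]
side [[374.0, 0.0, 319.0], [0.0, 374.0, 195.6], [0.0, 0.0, 1.0]] [0.5357 0.5042 0.6955] [-0.1477, 2.8975, -1.0668]
wrist [[284.9, 0.0, 320.7], [0.0, 284.9, 199.5], [0.0, 0.0, 1.0]] [0.1046 0.6216 0.3727] [2.3192, 1.7451, 0.247]
```

View pics/a_scene.png

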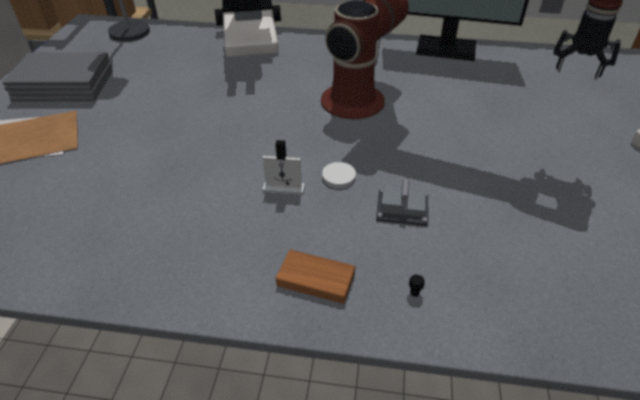

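View pics/a_side.png

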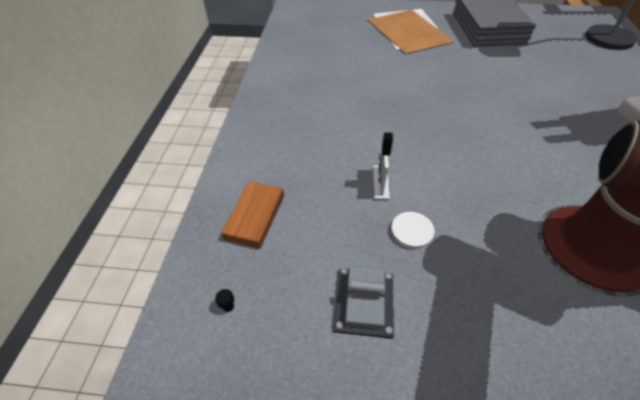

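View pics/a_wrist.png

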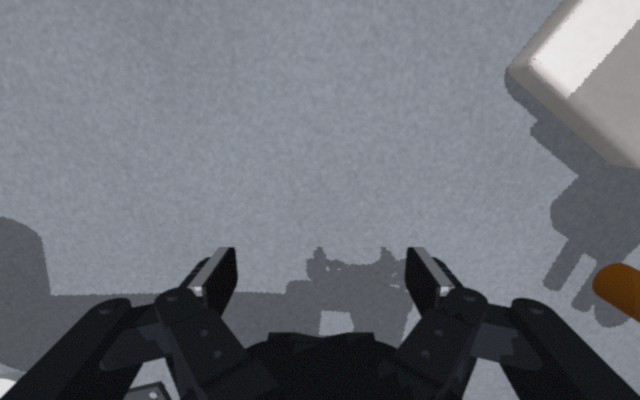

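```bash
cat > h.py <<'E'
import numpy as np,cv2,pickle
from scipy.spatial.transform import Rotation as R
from scipy.optimize import least_squares
def cap(n,tag):
    from station import ctrl
    d=ctrl.get_image(n);cv2.imwrite(f"pics/{tag}_{n}.png",d["pixels"][:,:,::-1]);pickle.dump(d,open(f"pics/{tag}_{n}.pkl","wb"));return d
def load(n,tag): return pickle.load(open(f"pics/{tag}_{n}.pkl","rb"))
def crop(n,tag,u,v,w,h,s):
    d=load(n,tag);im=d["pixels"][v:v+h,u:u+w,::-1]
    im=cv2.resize(im,None,fx=s,fy=s,interpolation=cv2.INTER_CUBIC);im=cv2.convertScaleAbs(im,alpha=1.2)
    for k in range(0,w,10):
        cv2.line(im,(k*s,0),(k*s,6 if k%50 else 14),(0,255,255),1)
        if k%20==0: cv2.putText(im,str(u+k),(k*s,20),0,.35,(0,255,255),1)
    for k in range(0,h,10):
        cv2.line(im,(0,k*s),(6,k*s),(0,255,255),1)
        if k%20==0: cv2.putText(im,str(v+k),(8,k*s+4),0,.35,(0,255,255),1)
    cv2.imwrite(f"pics/{tag}_{n}_{u}_{v}.png",im)
def proj(d,P):
    P=np.atleast_2d(P);c=R.from_rotvec(d["orientation"]).inv().apply(P-d["eye"])
    p=c@np.array(d["intrinsics"]).T;return p[:,:2]/p[:,2:]
def ray(d,uv):
    r=np.linalg.inv(d["intrinsics"])@[uv[0],uv[1],1];r=R.from_rotvec(d["orientation"]).apply(r);return np.array(d["eye"]),r/np.linalg.norm(r)
def onz(d,uv,z):
    o,r=ray(d,uv);return o+r*(z-o[2])/r[2]
def tri(obs):
    A=np.zeros((3,3));b=np.zeros(3);rs=[]
    for d,uv in obs:
        o,r=ray(d,uv);M=np.eye(3)-np.outer(r,r);A+=M;b+=M@o;rs.append((o,M))
    x=np.linalg.solve(A,b);return x,[np.linalg.norm(M@(x-o)) for o,M in rs]
E
python3 -c "
from h import *
crop('scene','a',245,130,100,75,8)
crop('scene','a',360,170,90,65,8)
crop('side','a',340,120,80,90,6)
crop('side','a',320,255,90,90,6)
"
ls pics
```

```text
a_scene.pkl
a_scene.png
a_scene_245_130.png
a_scene_360_170.png
a_side.pkl
a_side.png
a_side_320_255.png
a_side_340_120.png
a_wrist.pkl
a_wrist.png
```

View pics/a_scene_245_130.png

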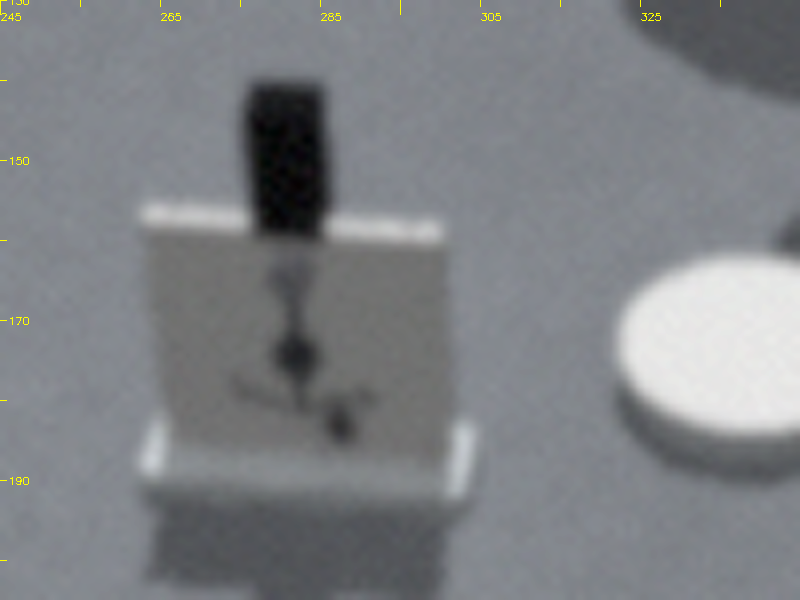

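View pics/a_scene_360_170.png

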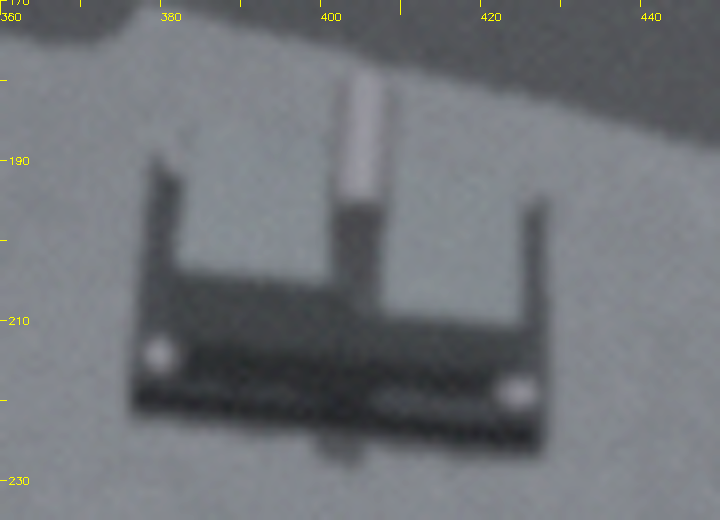

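View pics/a_side_340_120.png

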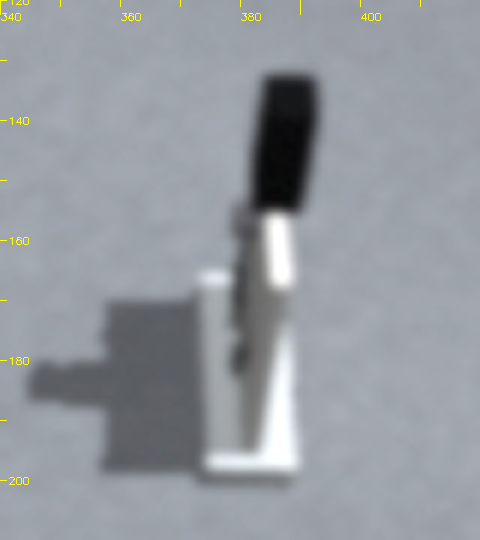

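View pics/a_side_320_255.png

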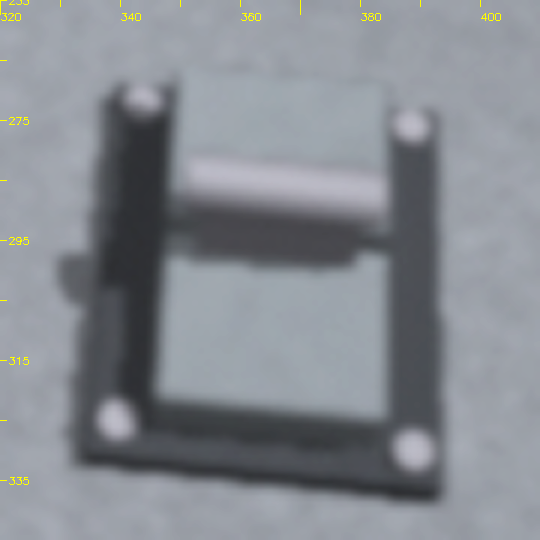

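```bash
cat > fit.py <<'E'
from h import *
S=load('scene','a');D=load('side','a')
def P(p,pts):
    c,s=np.cos(p[2]),np.sin(p[2]);pts=np.array(pts)/1000.
    return np.c_[p[0]+c*pts[:,0]-s*pts[:,1],p[1]+s*pts[:,0]+c*pts[:,1],pts[:,2]+(p[3] if len(p)>3 else 0)]
g=[(S,(4,-49,109),(262.8,158)),(S,(4,49,109),(300.3,160.3)),(S,(-4,-49,109),(262.4,155.6)),(S,(-4,49,109),(300.5,157.7)),
(S,(18,-55,12),(262.4,189.3)),(S,(18,55,12),(303,191.8)),(S,(-18,-55,12),(264,182.5)),(S,(-18,55,12),(304.3,182.8)),
(S,(-10,-12,158),(275.8,140)),(S,(-10,12,158),(285.5,140.2)),
(D,(18,55,0),(374,198.7)),(D,(-18,55,0),(389.5,198.7)),(D,(18,-55,12),(373.3,165)),(D,(10,12,108),(382,155.2)),(D,(-10,12,108),(389.8,155.2)),
(D,(10,-12,158),(383.3,132.3)),(D,(-10,-12,158),(392.7,132.5)),(D,(4,49,109),(384.8,167.5)),(D,(-4,49,109),(389.3,167.5))]
b=[(S,(30,0,78),(404.3,195.3)),(S,(-30,0,78),(405.6,178.5)),(D,(30,0,78),(350,280.5)),(D,(-30,0,78),(383.5,285.5)),
(S,(55,-65,0),(376.5,222)),(S,(55,65,0),(427.5,227)),(D,(55,65,0),(333,332.3)),(D,(-55,65,0),(393.3,338.5)),(D,(-55,-65,12),(391,272)),(D,(55,-65,12),(338.3,268))]
for nm,o,x0 in(("gauge",g,[.55,-.1,0]),("block",b,[.6,.2,0])):
  for x1 in (x0,x0+[0]):
    def f(p): return np.concatenate([proj(d,P(p,[m]))[0]-uv for d,m,uv in o])
    r=least_squares(f,x1,loss='soft_l1');print(nm,np.round(r.x,4));
  print(np.c_[np.round(f(r.x).reshape(-1,2),1)].tolist())
E
python3 fit.py
```

```text
gauge [ 0.4606 -0.1374  0.0623]
gauge [ 0.46   -0.1379  0.0586 -0.0012]
[[-0.9, -0.3], [-0.3, -0.5], [0.1, 0.2], [-0.1, 0.1], [-0.5, 0.1], [-0.2, -0.1], [0.2, -2.0], [0.1, -0.0], [0.0, -0.3], [-0.2, -0.0], [0.1, 2.1], [-0.3, 2.5], [-0.7, 0.0], [-0.5, 0.7], [0.5, 0.9], [0.1, -0.4], [-0.2, -0.5], [0.5, -0.2], [-0.4, -0.1]]
block [0.4925 0.1807 0.0083]
block [4.926e-01 1.808e-01 8.200e-03 3.000e-04]
[[0.6, -0.4], [-0.2, 0.3], [0.1, 1.7], [0.0, -0.5], [-1.1, -0.2], [-0.0, -0.1], [0.0, 0.3], [-0.6, -0.3], [0.7, 0.1], [-0.5, -0.3]]
```

>>> step_arm(
  increments="-0.3 0.5 0 0 0 0;-0.5 0.96 0 0 0 0;-0.5 0.96 0 0 0 0;-0.5 0.96 0 0 0 0;-0.5 0.96 0 0 0 0;-0.5 0.96 0 0 0 0;-0.5 0.96 0 0 0 0;-0.5 0.96 0 0 0 0;-0.5 0.96 0 0 0 0;-0.5 0.96 0 0 0 0;-0.5 0.96 0 0 0 0;-0.6 0.8 0 0 0 0",
  fingers=1,
  newtons=60,
)

```text
t: 1.15
tool_pos: [0.3959, 0.3809, 0.2312]
tool_rot: [2.512, 1.886, 0.0]
contact_force: [0.2, -0.8, 0.8]
opening: 0.0852
```

>>> step_arm(
  increments="-0.95 0.4 0 0 0 0;-0.95 0.4 0 0 0 0;-0.95 0.4 0 0 0 0;-0.95 0.4 0 0 0 0;-0.95 0.4 0 0 0 0;-0.95 0.4 0 0 0 0;-0.95 0.4 0 0 0 0;-0.95 0.4 0 0 0 0;-0.95 0.4 0 0 0 0;-0.95 0.4 0 0 0 0;-0.95 0.4 0 0 0 0;-0.95 0.4 0 0 0 0",
)

```text
t: 2.15
tool_pos: [0.4301, 0.0739, 0.2311]
tool_rot: [2.511, 1.887, -0.0]
contact_force: [-0.0, -0.7, 0.2]
opening: 0.0849
```

>>> step_arm(
  increments="0 0 0 0 0 1;0 0 0 0 0 1;0 0 0 0 0 1;0 0 0 0 0 1;0 0 0 0 0 1;0 0 0 0 0 1;0 0 0 0 0 1;0 0 0 0 0 1;0 0 0 0 0 1;0 0 0 0 0 1;0 0 0 0 0 1;0 0 0 0 0 1",
)

```text
t: 3.15
tool_pos: [0.4301, 0.0751, 0.231]
tool_rot: [3.138, 0.131, -0.001]
contact_force: [0.3, -0.8, -0.7]
opening: 0.0857
```

>>> step_arm(
  increments="0 0 0 0 0 1;0 0 0 0 0 1;0 0 0 0 0 1;0 0 0 0 0 1;0 0 0 0 0 1;0 0 0 0 0 1;0 0 0 0 0 1;0 0 0 0 0 1;0 0 0 0 0 1;0 0 0 0 0 1;0 0 0 0 0 1;0 0 0 0 0 1",
)

```text
t: 4.15
tool_pos: [0.4301, 0.0751, 0.231]
tool_rot: [2.664, -1.664, -0.0]
contact_force: [-0.4, -0.0, 0.1]
opening: 0.0857
```

>>> step_arm(
  increments="0 0 0 0 0 1;0 0 0 0 0 1;0 0 0 0 0 1;0 0 0 0 0 1",
)

```text
t: 4.48
tool_pos: [0.4301, 0.0751, 0.231]
tool_rot: [2.281, -2.16, -0.0]
contact_force: [-0.7, -0.3, -0.5]
opening: 0.0853
```

>>> step_arm(
  increments="0.95 -0.08 0 0 0 0;0.95 -0.08 0 0 0 0;0.95 -0.08 0 0 0 0;0.95 -0.08 0 0 0 0;0.95 -0.08 0 0 0 0;0.95 -0.08 0 0 0 0;0.95 -0.08 0 0 0 0;0.95 -0.08 0 0 0 0;0.95 -0.08 0 0 0 0;0 0 0 0 0 0;0 0 0 0 0 0",
)

```text
t: 5.4
tool_pos: [0.4606, -0.1377, 0.231]
tool_rot: [2.284, -2.157, -0.001]
contact_force: [-1.0, -0.8, -1.0]
opening: 0.0854
```

Run:
```python
from h import *
cap('wrist','b')
```

```text
(no output)
```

View pics/b_wrist.png

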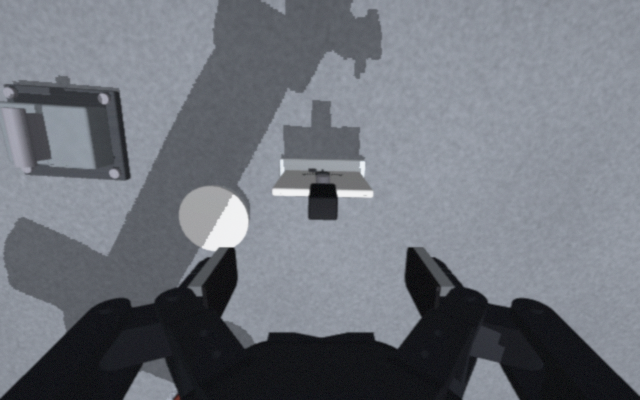

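Run:
```python
from h import *
crop('wrist','b',265,90,120,140,5)
from fit import P
W=load('wrist','b')
for m in[(10,-12,158),(10,12,158),(-10,-12,158),(-10,12,158),(4,-49,109),(4,49,109),(18,-55,12),(18,55,12)]: print(m,np.round(proj(W,P([.46,-.1379,.0586,0],[m])),1))
```

```text
gauge [ 0.4606 -0.1374  0.0623]
gauge [ 0.46   -0.1379  0.0586 -0.0012]
[[-0.9, -0.3], [-0.3, -0.5], [0.1, 0.2], [-0.1, 0.1], [-0.5, 0.1], [-0.2, -0.1], [0.2, -2.0], [0.1, -0.0], [0.0, -0.3], [-0.2, -0.0], [0.1, 2.1], [-0.3, 2.5], [-0.7, 0.0], [-0.5, 0.7], [0.5, 0.9], [0.1, -0.4], [-0.2, -0.5], [0.5, -0.2], [-0.4, -0.1]]
block [0.4925 0.1807 0.0083]
block [4.926e-01 1.808e-01 8.200e-03 3.000e-04]
[[0.6, -0.4], [-0.2, 0.3], [0.1, 1.7], [0.0, -0.5], [-1.1, -0.2], [-0.0, -0.1], [0.0, 0.3], [-0.6, -0.3], [0.7, 0.1], [-0.5, -0.3]]
(10, -12, 158) [[338.2 197.5]]
(10, 12, 158) [[307.7 197.5]]
(-10, -12, 158) [[337.8 221.4]]
(-10, 12, 158) [[308.  221.4]]
(4, -49, 109) [[373.7 189.5]]
(4, 49, 109) [[271.3 189.5]]
(18, -55, 12) [[365.4 159.9]]
(18, 55, 12) [[278.8 160. ]]
```

View pics/b_wrist_265_90.png

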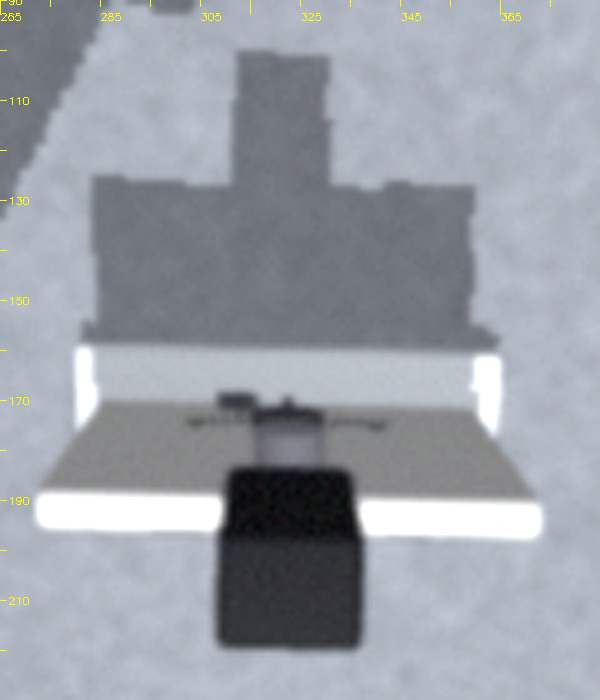

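Run:
```python
from fit import *
W=load('wrist','b')
w=[((4,-49,109),(373.2,190.3)),((4,49,109),(272.3,188.4)),((-4,-49,109),(373.2,197.5)),((-4,49,109),(272.3,196.2)),((18,-55,12),(365,160.6)),((18,55,12),(279.8,159.2)),((10,-12,158),(337,197.5)),((10,12,158),(308.5,197.2)),((-10,12,158),(308.2,219.5)),((-10,-12,158),(337,219.7))]
o=[(W,)+t for t in w]
f=lambda p,o=o+g: np.concatenate([proj(d,P(p,[m]))[0]-uv for d,m,uv in o])
for oo in(o,o+g):
    r=least_squares(lambda p:f(p,oo),[.46,-.137,.05,0],loss='soft_l1');print(np.round(r.x,4))
print(f(r.x,o).reshape(-1,2).round(1).tolist())
```

```text
gauge [ 0.4606 -0.1374  0.0623]
gauge [ 0.46   -0.1379  0.0586 -0.0012]
[[-0.9, -0.3], [-0.3, -0.5], [0.1, 0.2], [-0.1, 0.1], [-0.5, 0.1], [-0.2, -0.1], [0.2, -2.0], [0.1, -0.0], [0.0, -0.3], [-0.2, -0.0], [0.1, 2.1], [-0.3, 2.5], [-0.7, 0.0], [-0.5, 0.7], [0.5, 0.9], [0.1, -0.4], [-0.2, -0.5], [0.5, -0.2], [-0.4, -0.1]]
block [0.4925 0.1807 0.0083]
block [4.926e-01 1.808e-01 8.200e-03 3.000e-04]
[[0.6, -0.4], [-0.2, 0.3], [0.1, 1.7], [0.0, -0.5], [-1.1, -0.2], [-0.0, -0.1], [0.0, 0.3], [-0.6, -0.3], [0.7, 0.1], [-0.5, -0.3]]
[ 0.4592 -0.138   0.042  -0.0048]
[ 0.4599 -0.138   0.0454 -0.0018]
[[0.3, -0.6], [-0.5, 0.1], [-0.2, 0.2], [-0.2, 0.3], [0.4, -0.3], [-0.6, 0.0], [1.4, -0.3], [-0.4, -0.4], [-0.1, 1.0], [0.6, 1.2]]
```

>>> step_arm(
  increments="0 0.02 0.6 0 0 0.14;0 0 0.9 0 0 0;0 0 0.9 0 0 0;0 0 0.9 0 0 0;0 0 0.7 0 0 0;0 0 0.4 0 0 0;0 0 0.16 0 0 0;0 0 0 0 0 0;0 0 0 0 0 0",
)

```text
t: 6.2
tool_pos: [0.4613, -0.1365, 0.1183]
tool_rot: [-2.272, 2.169, -0.002]
contact_force: [0.5, -0.3, 0.3]
opening: 0.0855
```

Run:
```python
from h import *
cap('wrist','c');cap('scene','c');crop('scene','c',235,110,100,90,7)
```

```text
(no output)
```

View pics/c_wrist.png

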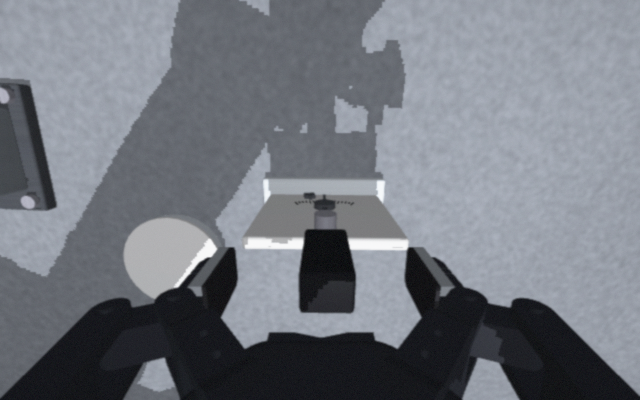

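View pics/c_scene_235_110.png

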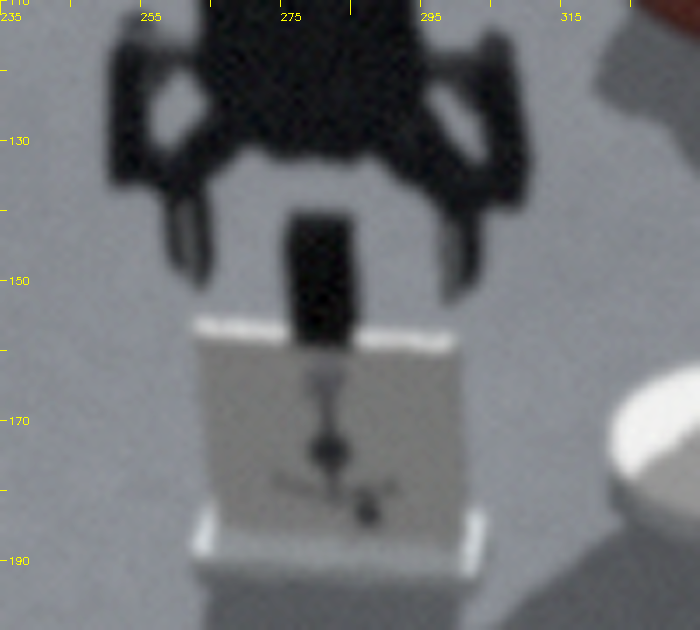

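>>> step_arm(
  increments="0.05 0.03 0 0 0 0;0 0 0 0 0 0;0 0 0 0 0 0",
)

```text
t: 6.55
tool_pos: [0.4604, -0.1381, 0.118]
tool_rot: [-2.271, 2.17, -0.002]
contact_force: [0.4, -0.7, -0.3]
opening: 0.0854
```

>>> step_arm(
  increments="0 0 0 0 0 0;0 0 0 0 0 0;0 0 0 0 0 0;0 0 0 0 0 0;0 0 0 0 0 0;0 0 0 0 0 0;0 0 0 0 0 0;0 0 0 0 0 0",
  fingers=-1,
  newtons=60,
)

```text
t: 7.22
tool_pos: [0.4602, -0.1381, 0.1173]
tool_rot: [2.272, -2.17, 0.001]
contact_force: [0.5, -2.7, -0.5]
opening: 0.0235
```

Run:
```python
from h import *
cap('wrist','d')
```

```text
(no output)
```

View pics/d_wrist.png

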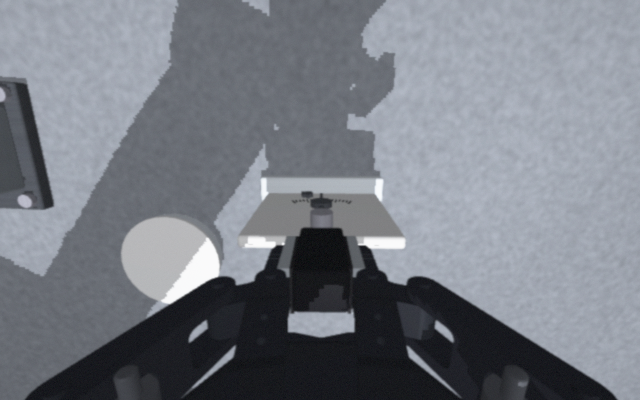

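>>> step_arm(
  increments="0 0 -0.3 0 0 0;0 0 -0.7 0 0 0;0 0 -0.9 0 0 0;0 0 -0.9 0 0 0;0 0 -0.9 0 0 0;0 0 -0.7 0 0 0;0 0 -0.4 0 0 0.15;0 0 0 0 0 0.2;0 0 0 0 0 0",
)

```text
t: 8.02
tool_pos: [0.4597, -0.1376, 0.2366]
tool_rot: [2.232, -2.21, -0.002]
contact_force: [0.3, 0.8, -4.7]
opening: 0.0231
```

>>> step_arm(
  increments="-0.3 -0.04 0 0 0 0;-0.7 -0.08 0 0 0 0;-0.95 -0.1 0 0 0 0;-0.95 -0.1 0 0 0 0;-0.95 -0.1 0 0 0 0;-0.95 -0.1 0 0 0 0;-0.95 -0.1 0 0 0 0;-0.95 -0.1 0 0 0 0;-0.95 -0.1 0 0 0 0;-0.95 -0.1 0 0 0 0;-0.95 -0.1 0 0 0 0;-0.95 -0.1 0 0 0 0",
)

```text
t: 9.02
tool_pos: [0.4838, 0.1266, 0.2349]
tool_rot: [2.232, -2.207, -0.005]
contact_force: [0.3, -0.1, -5.6]
opening: 0.0231
```

>>> step_arm(
  increments="-0.95 -0.1 0 0 0 0;-0.6 -0.1 0 0 0 0;0 0 0 0 0 0;0 0 0 0 0 0",
)

```text
t: 9.35
tool_pos: [0.4886, 0.1645, 0.2351]
tool_rot: [2.233, -2.205, -0.003]
contact_force: [-0.7, -0.5, -5.3]
opening: 0.0232
```

Run:
```python
from h import *
for n in['wrist','scene','side']:cap(n,'e')
crop('scene','e',365,110,80,120,5);crop('side','e',315,120,110,225,3)
crop('wrist','e',210,120,230,150,3)
```

```text
(no output)
```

View pics/e_wrist.png

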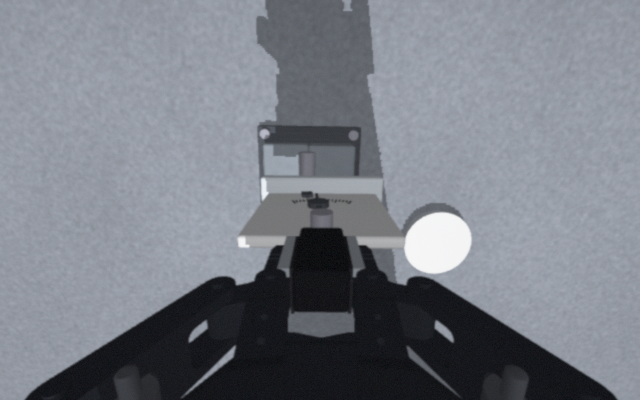

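View pics/e_scene_365_110.png

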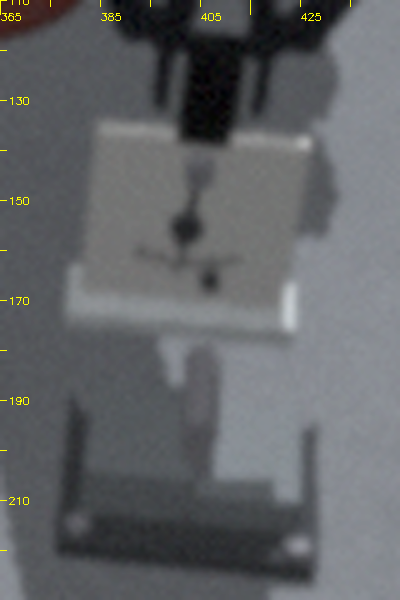

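View pics/e_side_315_120.png

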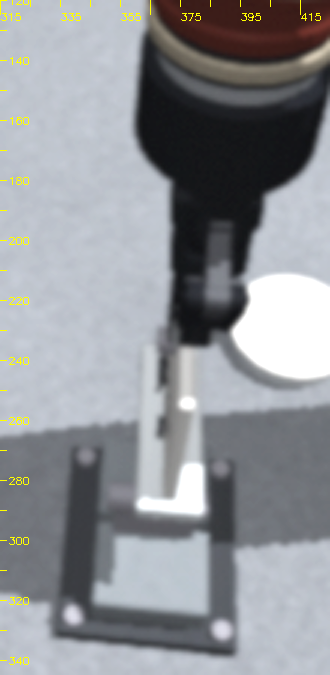

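View pics/e_wrist_210_120.png

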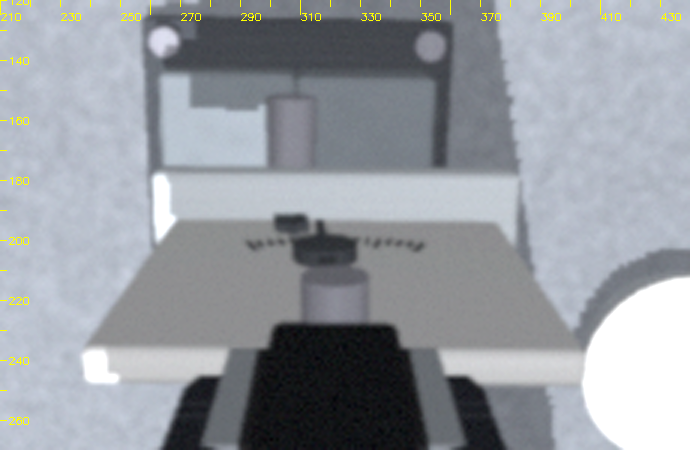

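```bash
cat > rel.py <<'E'
from h import *
# gauge pose as 6dof rel to tool: grip-tool nominal: gauge z = -tool z, gauge y=-tool x, gauge x=-tool y
R0=R.from_matrix(np.array([[0,-1,0],[-1,0,0],[0,0,-1.]]))  # cols gauge axes in tool
def T(obs,p):
    Rt=R.from_rotvec(obs["tool_rot"]); Rg=Rt*R0*R.from_rotvec(p[3:6])
    o=np.array(obs["tool_pos"])+Rt.apply(p[:3]); return o,Rg
def pts(obs,p,m):
    o,Rg=T(obs,p); return o+Rg.apply(np.array(m)/1000.)
E
python3 - <<'E'
from rel import *
from station import ctrl
ob=ctrl.get_obs();pickle.dump(ob,open('obs_e.pkl','wb'));print(ob['tool_pos'],ob['tool_rot'],ob['contact_force'],ob['wrist_torque'])
W,S,D=[load(n,'e') for n in('wrist','scene','side')]
p0=[0,0,.1173,0,0,0]
w=[((18,-55,12),(382,177.5)),((18,55,12),(261.5,178)),((4,-49,109),(403.5,236)),((4,49,109),(239.8,236)),((4,49,12),(269.5,193.5)),((4,-49,12),(375.5,194))]
s=[((4,-49,109),(382.5,137)),((4,49,109),(427,140)),((18,-55,0),(378,174.8)),((18,55,0),(422.5,178.7))]
d=[((18,55,0),(361,290)),((-18,55,0),(382.5,292)),((18,-55,12),(361.7,235))]
o=[(W,)+x for x in w]+[(S,)+x for x in s]+[(D,)+x for x in d]
f=lambda p,o=o:np.concatenate([proj(c,pts(ob,p,[m]))[0]-uv for c,m,uv in o])
print(f(p0).reshape(-1,2).round(1).tolist())
for oo in(o,o[:6]):
  r=least_squares(lambda p:np.r_[f(p,oo),(np.array(p)-p0)/[.003,.003,.003,.03,.03,.03]*.5],p0,loss='soft_l1');print(r.x.round(4));print(f(r.x,oo).reshape(-1,2).round(1).tolist())
  print(T(ob,r.x)[0].round(4),T(ob,r.x)[1].as_rotvec().round(4))
# block check from wrist: stud crest far end & screws
b=[.4925,.1807,.0083]
from scipy.spatial.transform import Rotation
B=Rotation.from_rotvec([0,0,b[2]])
q=lambda m:np.array([b[0],b[1],0])+B.apply(np.array(m)/1000.)
for m in[(30,0,78),(55,65,12),(55,-65,12),(55,65,0),(35,0,46)]: print(m,proj(W,q(m)).round(1))
E
```

```text
[0.48927851 0.16315343 0.23624134] [ 2.23139783e+00 -2.20896876e+00 -1.37797855e-03] [-0.33287336  0.02157287 -5.59890447] [ 0.05184483 -0.01836394 -0.03020051]
[[4.3, 0.1], [0.1, -0.8], [8.4, 1.2], [-0.1, 0.7], [-0.4, -0.9], [3.0, -1.1], [0.7, -1.4], [-0.6, -0.9], [-1.3, 0.7], [0.1, 0.8], [-1.2, 1.9], [-0.8, 1.7], [0.2, -1.8]]
[-0.0011  0.0018  0.1219 -0.0063  0.0026  0.0066]
[[1.6, 0.6], [-0.1, 0.4], [2.8, 0.0], [-0.7, 0.1], [-0.7, -0.1], [0.7, -0.8], [1.3, -0.1], [-0.1, 0.4], [-0.9, 1.7], [0.3, 1.8], [-0.1, 4.1], [0.2, 3.7], [0.7, 0.2]]
[0.4872 0.1642 0.1143] [-0.0069  0.0044  0.0167]
[-0.0014  0.0024  0.125  -0.0093 -0.0034  0.007 ]
[[0.6, 0.7], [0.2, 0.4], [0.1, -0.0], [-0.1, -0.0], [-0.4, -0.3], [-0.3, -0.9]]
[0.4866 0.1645 0.1113] [-0.0099 -0.0016  0.0171]
(30, 0, 78) [[306.6 152.1]]
(55, 65, 12) [[256.5 124.9]]
(55, -65, 12) [[361.2 125.5]]
(55, 65, 0) [[258.5 124.6]]
(35, 0, 46) [[307.9 144.2]]
```

Run:
```python
from rel import *
W=load('wrist','e');im=cv2.cvtColor(W['pixels'],cv2.COLOR_RGB2GRAY).astype(float)
ob=pickle.load(open('obs_e.pkl','rb'))
def edge(us,v0,v1,sgn):
    out=[]
    for u in us:
        c=im[v0:v1,u-1:u+2].mean(1);gd=np.diff(c)*sgn;i=gd.argmax()
        if 0<i<len(gd)-1:
            a,b,c_=gd[i-1:i+2];i=i+.5*(a-c_)/(a-2*b+c_)
        out.append((u,v0+i+.5+ .0))
    out=np.array(out);k=np.polyfit(out[:,0],out[:,1],1)
    for _ in range(3):
        r=abs(out[:,1]-np.polyval(k,out[:,0]));o2=out[r<1.];k=np.polyfit(o2[:,0],o2[:,1],1)
    return k,len(o2),o2
def yawline(k,u0,u1,z):
    a=onz(W,(u0,np.polyval(k,u0)),z);b=onz(W,(u1,np.polyval(k,u1)),z);return np.arctan2(-(a-b)[0],(a-b)[1]),a.round(4),b.round(4)
k,n,_=edge(range(265,378),170,184,1);print('basefront',k,n,yawline(k,265,378,.131))
k,n,_=edge(range(275,340),118,131,-1);print('foot outer',k,n,yawline(k,275,340,.012))
k,n,_=edge(range(272,350),136,150,1);print('foot/block',k,n,yawline(k,275,340,.04))
k,n,_=edge(range(250,395),232,240,1);print('plate top front',k,n,yawline(k,250,395,.228))
```

```text
basefront [2.69383560e-03 1.76626318e+02] 109 (np.float64(0.010433429858261987), array([0.5065, 0.2152, 0.131 ]), array([0.5075, 0.1156, 0.131 ]))
foot outer [1.35431433e-02 1.21266148e+02] 64 (np.float64(0.0003728436236744715), array([0.5472, 0.2232, 0.012 ]), array([0.5472, 0.1425, 0.012 ]))
foot/block [3.70585557e-02 1.33154808e+02] 78 (np.float64(-0.023185859280982574), array([0.5274, 0.2196, 0.04  ]), array([0.5257, 0.1437, 0.04  ]))
plate top front [7.02855234e-03 2.33658839e+02] 86 (np.float64(0.005171643360966266), array([0.4937, 0.2063, 0.228 ]), array([0.4941, 0.1239, 0.228 ]))
```

```bash
cat > ang.py <<'E'
from rel import *
PW=np.array([-.0014,.0024,.125,-.0093,-.0034,.007])
def ang(W,ob,uv,x=.009,p=PW):
    o,Rg=T(ob,p);e,r=ray(W,uv);e=Rg.inv().apply(e-o);r=Rg.inv().apply(r)
    q=e+r*(x-e[0])/r[0];return q*1000,np.arctan2(q[1],.094-q[2]),np.hypot(q[1],q[2]-.094)*1000
def angpix(W,ob,a,rad=.06,x=.009,p=PW):
    o,Rg=T(ob,p);return proj(W,o+Rg.apply([x,rad*np.sin(a),.094-rad*np.cos(a)]))[0]
E
python3 - <<'E'
from ang import *
W=load('wrist','e');ob=pickle.load(open('obs_e.pkl','rb'))
for a in(-.4,-.2,0,.2,.25,.3,.4):print(a,angpix(W,ob,a).round(1),angpix(W,ob,a,.06,.004).round(1))
for uv in((306.5,194.5),(316.5,194)):print(uv,ang(W,ob,uv))
im=W['pixels'][185:215,285:360,::-1];im=cv2.resize(im,None,fx=10,fy=10,interpolation=cv2.INTER_NEAREST);cv2.imwrite('pics/e_dial.png',cv2.convertScaleAbs(im,alpha=1.3))
E
```

```text
-0.4 [350.1 195.8] [350.  201.5]
-0.2 [336.1 194.6] [336.1 200.3]
0 [322.  194.3] [322.  199.9]
0.2 [307.8 194.7] [307.9 200.4]
0.25 [304.3 194.9] [304.4 200.6]
0.3 [300.8 195.2] [300.9 200.9]
0.4 [293.8 195.8] [294.  201.6]
(306.5, 194.5) (array([ 9.        , 13.04293233, 34.63368721]), np.float64(0.21626660179659152), np.float64(60.78221103230237))
(316.5, 194) (array([ 9.        ,  4.64176156, 33.09369915]), np.float64(0.07606447830511451), np.float64(61.08292260417656))
```

View pics/e_dial.png

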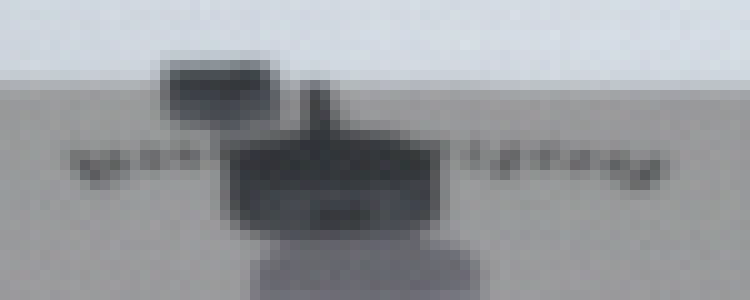

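>>> step_arm(
  increments="-0.35 -0.07 0 0 0 0.05;-0.35 -0.07 0.2 0 0 0;0 0 0.5 0 0 0;0 0 0.5 0 0 0;0 0 0.2 0 0 0;0 0 0 0 0 0;0 0 0 0 0 0;0 0 0 0 0 0",
)

```text
t: 10.17
tool_pos: [0.4934, 0.1811, 0.2025]
tool_rot: [-2.227, 2.215, -0.0]
contact_force: [-0.8, 0.5, -5.2]
opening: 0.0235
```

Run:
```python
from h import *
from station import ctrl
for n in['wrist','scene','side']:cap(n,'f')
crop('scene','f',365,110,80,120,5);crop('side','f',315,200,110,145,5)
crop('wrist','f',210,120,230,150,3)
ob=ctrl.get_obs();print(ob);pickle.dump(ob,open('obs_f.pkl','wb'))
```

```text
{'t': 10.3167, 'q': array([ 2.10344536e-01, -1.68778598e-01,  1.87247654e+00, -2.15333365e-05,
        1.43637690e+00,  1.77549260e+00]), 'dq': array([-0.00060248, -0.00083262,  0.00195534,  0.00097038, -0.00023859,
        0.00115722]), 'effort': array([-1.44984453e-03, -3.17718637e+01, -3.95282471e+01, -2.07690267e-03,
       -9.96418297e-03, -7.59911950e-05]), 'tool_pos': array([0.49367173, 0.18126643, 0.2031671 ]), 'tool_rot': array([-2.22681596e+00,  2.21426736e+00, -1.32989842e-03]), 'contact_force': array([-0.45685497, -0.94988387, -6.25518408]), 'wrist_torque': array([ 0.03166953, -0.05147339, -0.02927744]), 'opening': 0.023467285953492463}
```

View pics/f_scene_365_110.png

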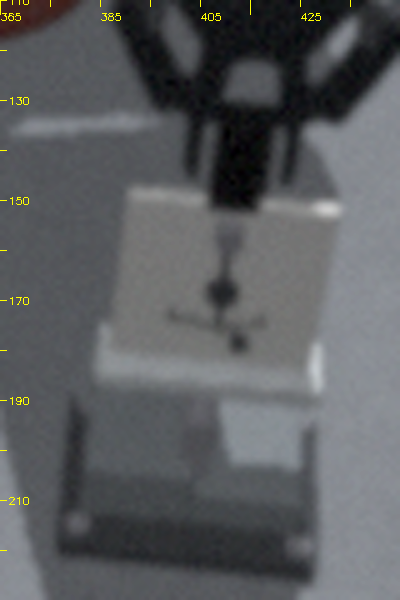

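View pics/f_side_315_200.png

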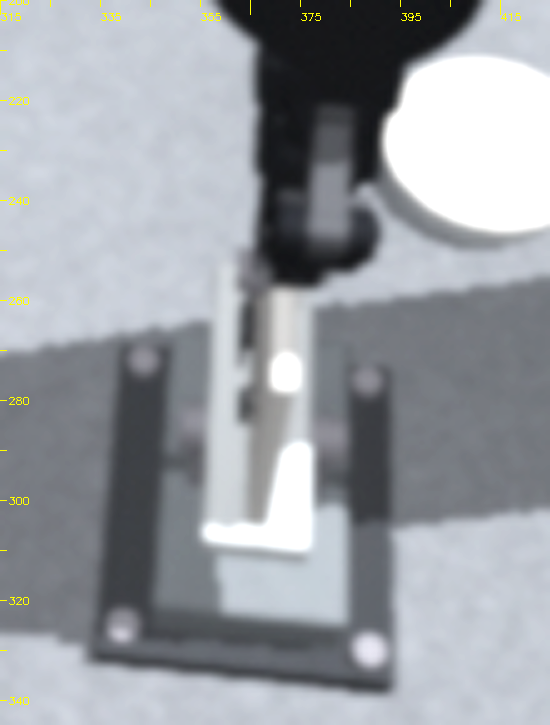

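View pics/f_wrist_210_120.png

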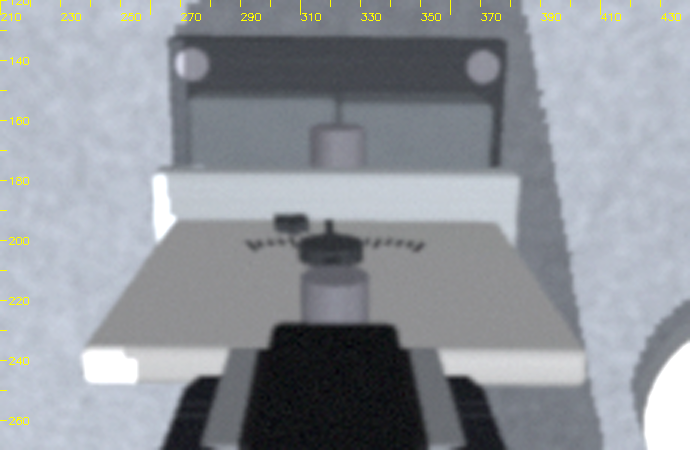

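>>> step_arm(
  increments="0.02 0.03 0.15 0 0 0;0 0 0.15 0 0 0;0 0 0.08 0 0 0;0 0 0.08 0 0 0;0 0 0 0 0 0;0 0 0 0 0 0;0 0 0 0 0 0;0 0 0 0 0 0;0 0 0 0 0 0;0 0 0 0 0 0",
)

```text
t: 11.15
tool_pos: [0.4926, 0.1807, 0.191]
tool_rot: [-2.228, 2.215, -0.001]
contact_force: [0.1, -0.9, -1.7]
opening: 0.0236
```

Run:
```python
from h import *
from station import ctrl
fs=[]
for i,n in enumerate(['wrist','scene','side','wrist']):
    cap(n,'g' if i<3 else 'g2');ob=ctrl.get_obs();fs.append(np.r_[ob['contact_force'],ob['wrist_torque'],ob['tool_pos']])
print(np.round(fs,4))
crop('scene','g',365,110,80,120,5);crop('side','g',315,200,110,145,5)
crop('wrist','g2',210,120,230,150,3)
pickle.dump(ob,open('obs_g.pkl','wb'))
```

```text
[[-1.8450e-01 -9.2230e-01 -9.5530e-01 -1.0170e-01 -1.2460e-01  1.7000e-03
   4.9260e-01  1.8080e-01  1.9100e-01]
 [-1.7720e-01 -4.4940e-01 -1.7568e+00 -1.0880e-01 -4.1400e-02  1.4900e-02
   4.9260e-01  1.8070e-01  1.9100e-01]
 [ 5.9580e-01 -4.7600e-01 -2.1373e+00 -1.1520e-01 -7.4800e-02 -2.1200e-02
   4.9260e-01  1.8080e-01  1.9100e-01]
 [ 2.9290e-01  3.6000e-03 -2.1707e+00 -6.0200e-02 -1.5840e-01 -3.3000e-03
   4.9260e-01  1.8080e-01  1.9100e-01]]
```

View pics/g_scene_365_110.png

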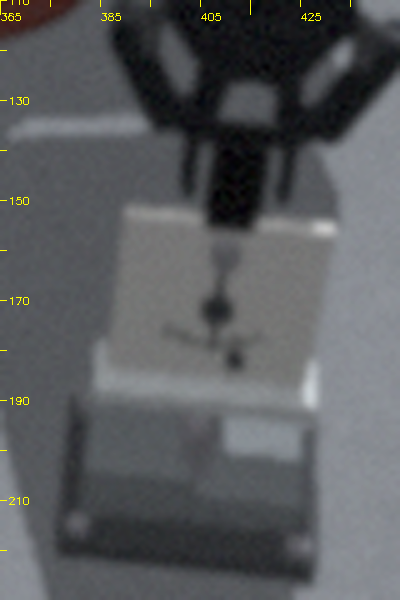

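View pics/g_side_315_200.png

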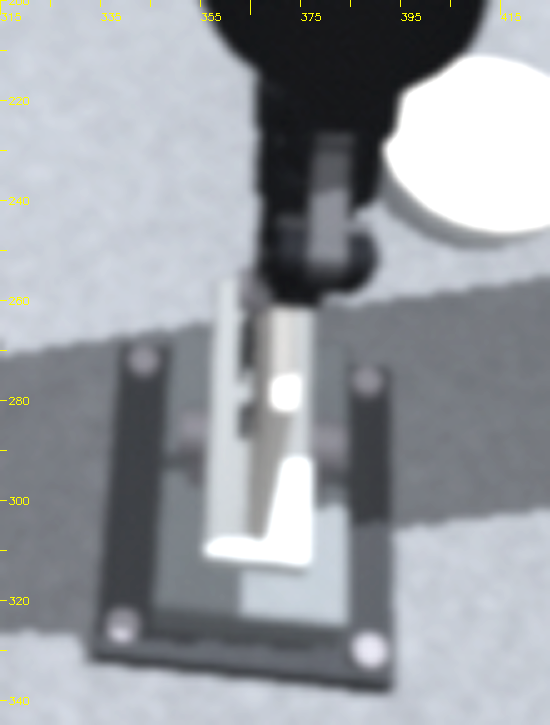

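View pics/g2_wrist_210_120.png

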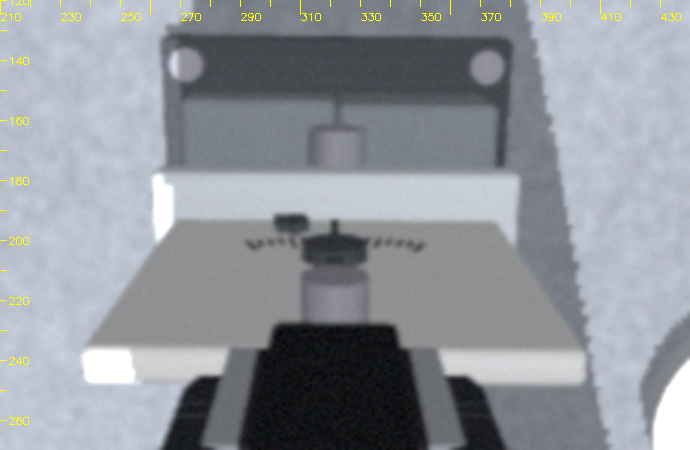

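>>> step_arm(
  increments="-0.05 0 0 0 0.107 0;-0.1 0 0.001 0 0.213 0;-0.1 0 0.001 0 0.213 0;-0.1 0 0.001 0 0.213 0;-0.1 0 0.001 0 0.213 0;-0.1 0 0.001 0 0.213 0;-0.1 0 0.001 0 0.213 0;-0.1 0 0.001 0 0.213 0;-0.1 0 0.001 0 0.213 0;-0.1 0 0.001 0 0.213 0;-0.05 0 0 0 0.107 0;0 0 0 0 0 0",
)

```text
t: 12.35
tool_pos: [0.4922, 0.2064, 0.1879]
tool_rot: [2.116, -2.102, 0.226]
contact_force: [0.5, -0.2, -2.1]
opening: 0.0236
```

>>> step_arm(
  increments="0 0 0 0 0 0;0 0 0 0 0 0;0 0 0 0 0 0;0 0 0 0 0 0;0 0 0 0 0 0;0 0 0 0 0 0;0 0 0 0 0 0;0 0 0 0 0 0;0 0 0 0 0 0;0 0 0 0 0 0;0 0 0 0 0 0;0 0 0 0 0 0",
)

```text
t: 13.35
tool_pos: [0.4923, 0.2056, 0.1881]
tool_rot: [2.115, -2.103, 0.226]
contact_force: [-1.0, 3.3, -1.9]
opening: 0.0235
```

>>> step_arm(
  increments="0 0 0 0 0 0;0 0 0 0 0 0;0 0 0 0 0 0;0 0 0 0 0 0;0 0 0 0 0 0;0 0 0 0 0 0;0 0 0 0 0 0;0 0 0 0 0 0;0 0 0 0 0 0;0 0 0 0 0 0;0 0 0 0 0 0;0 0 0 0 0 0",
)

```text
t: 14.35
tool_pos: [0.4923, 0.2056, 0.1882]
tool_rot: [2.115, -2.103, 0.226]
contact_force: [-0.9, 2.4, -2.4]
opening: 0.0235
```

Run:
```python
from h import *
from station import ctrl
fs=[]
for i,n in enumerate(['wrist','scene','side','wrist']):
    cap(n,'i' if i<3 else 'i2');ob=ctrl.get_obs();fs.append(np.r_[ob['contact_force'],ob['wrist_torque'],ob['tool_pos'],ob['tool_rot']])
print(np.round(fs,4),ob['t'])
crop('scene','i',365,110,80,120,5);crop('side','i',315,200,110,145,5)
crop('wrist','i2',250,170,150,70,5)
pickle.dump(ob,open('obs_i.pkl','wb'))
```

```text
[[ 0.746   4.1962 -1.7118  0.9669  0.1435 -0.0266  0.4923  0.2056  0.1882
   2.1153 -2.1031  0.2262]
 [-0.5732  2.1341 -1.1095  0.9587  0.1092 -0.0358  0.4923  0.2056  0.1882
   2.1153 -2.1031  0.2262]
 [-0.552   3.2929 -1.4332  0.9574  0.1274 -0.063   0.4923  0.2056  0.1882
   2.1154 -2.1031  0.2263]
 [-0.3845  3.1632 -2.2706  0.9758  0.1522 -0.0378  0.4923  0.2056  0.1882
   2.1153 -2.1031  0.2263]] 14.55
```

View pics/i_scene_365_110.png

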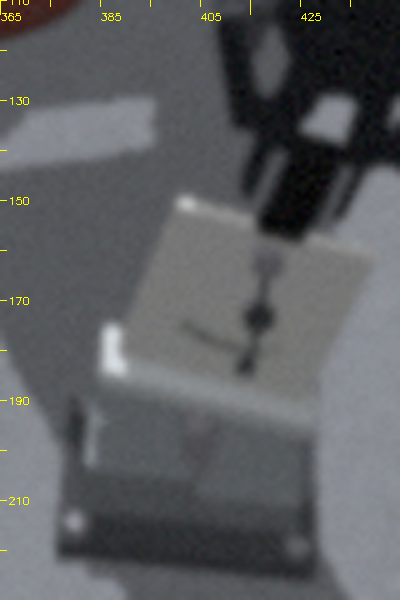

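View pics/i2_wrist.png

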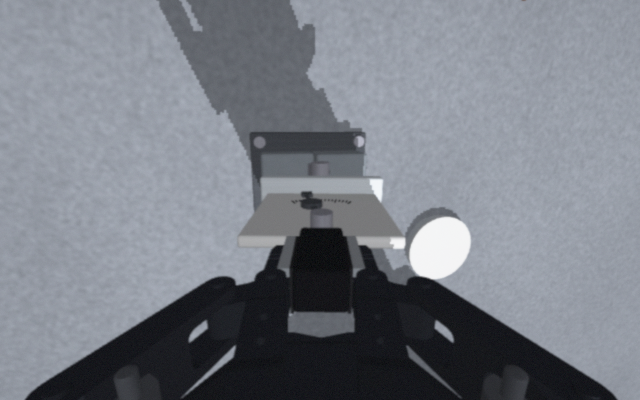

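View pics/i2_wrist_250_170.png

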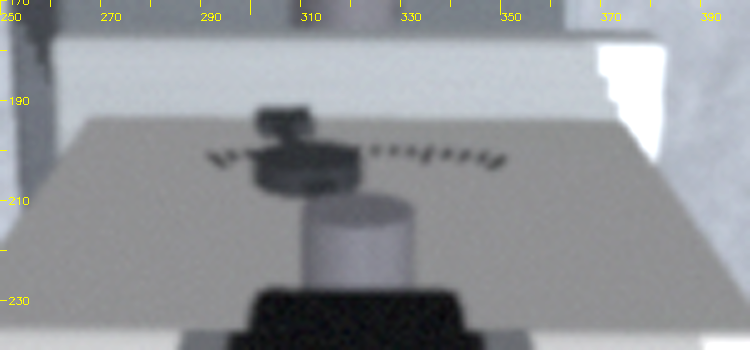

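Run:
```python
from h import *
def tiles(tags):
    o=[]
    for t in tags:
        im=load('wrist',t)['pixels'][186:214,285:360,::-1];o.append(cv2.convertScaleAbs(cv2.resize(im,None,fx=10,fy=10,interpolation=cv2.INTER_NEAREST),alpha=1.4))
    return np.vstack(o)
cv2.imwrite('pics/dial_gi.png',tiles(['g2','i2']))
for t in['e','f','g2','i','i2']:
    g=cv2.cvtColor(load('wrist',t)['pixels'],cv2.COLOR_RGB2GRAY).astype(float)
    def cen(v0,v1,u0,u1,th=75):
        s=np.clip(th+30-g[v0:v1,u0:u1],0,60);return (s.sum(0)*np.arange(u0,u1)).sum()/s.sum()
    print(t,'tab',[round(cen(v,v+1,296,314),2) for v in(191,192,193,194)],'bob',[round(cen(v,v+1,294,345),2) for v in range(197,210)])
```

```text
e tab [np.float64(309.11), np.float64(306.64), np.float64(306.49), np.float64(306.56)] bob [np.float64(311.54), np.float64(316.08), np.float64(317.71), np.float64(318.09), np.float64(317.64), np.float64(316.73), np.float64(317.33), np.float64(317.66), np.float64(317.75), np.float64(317.86), np.float64(317.87), np.float64(318.26), np.float64(319.95)]
f tab [np.float64(309.27), np.float64(306.6), np.float64(306.51), np.float64(306.58)] bob [np.float64(312.79), np.float64(318.29), np.float64(319.38), np.float64(319.57), np.float64(318.81), np.float64(318.27), np.float64(319.22), np.float64(319.56), np.float64(319.71), np.float64(319.77), np.float64(319.88), np.float64(320.12), np.float64(320.65)]
g2 tab [np.float64(308.15), np.float64(306.64), np.float64(306.61), np.float64(306.65)] bob [np.float64(313.31), np.float64(319.67), np.float64(320.53), np.float64(320.47), np.float64(320.41), np.float64(319.73), np.float64(320.82), np.float64(320.93), np.float64(320.91), np.float64(320.97), np.float64(321.1), np.float64(321.24), np.float64(321.19)]
i tab [np.float64(309.78), np.float64(306.41), np.float64(306.25), np.float64(306.29)] bob [np.float64(307.44), np.float64(309.96), np.float64(312.66), np.float64(313.72), np.float64(312.4), np.float64(310.77), np.float64(310.72), np.float64(310.76), np.float64(310.88), np.float64(310.91), np.float64(311.33), np.float64(312.21), np.float64(316.02)]
i2 tab [np.float64(309.57), np.float64(306.46), np.float64(306.23), np.float64(306.3)] bob [np.float64(307.37), np.float64(310.0), np.float64(312.73), np.float64(313.71), np.float64(312.37), np.float64(310.82), np.float64(310.73), np.float64(310.79), np.float64(310.89), np.float64(311.02), np.float64(311.24), np.float64(312.23), np.float64(316.15)]
```

View pics/dial_gi.png

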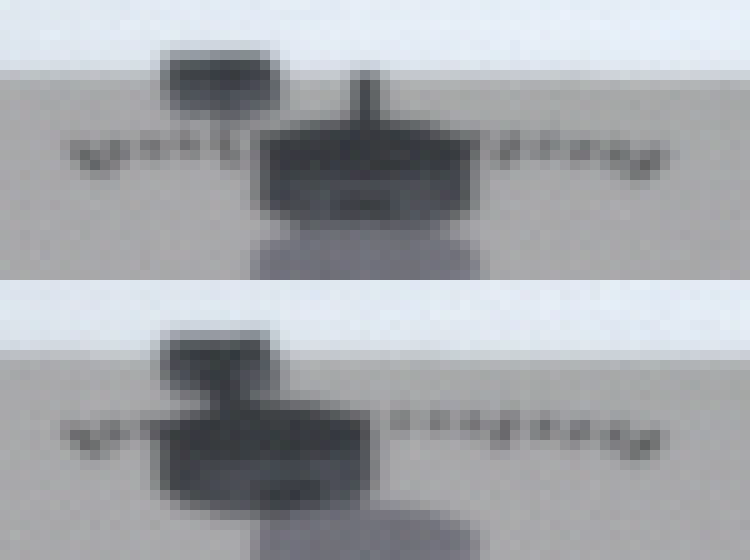

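Run:
```python
from h import *
def G(t): return cv2.cvtColor(load('wrist',t)['pixels'],cv2.COLOR_RGB2GRAY).astype(np.float32)
a=G('g2');b=(G('i2')+G('i'))/2
r=np.s_[180:215,285:360]
# registration of gauge using right half ticks + base edges
for win in((196,206,330,356),(170,182,300,345),(230,250,236,262),(225,245,395,412)):
    v0,v1,u0,u1=win
    s,_=cv2.phaseCorrelate(a[v0:v1,u0:u1].copy(),b[v0:v1,u0:u1].copy());print(win,np.round(s,2))
print('cols',list(range(300,316)))
for nm,g in(('g',a),('i',b)):
    for v in range(188,201): print(nm,v,g[v,300:316].round().astype(int))
print('g stem');
for v in range(190,199): print(v,a[v,314:330].round().astype(int))
```

```text
(196, 206, 330, 356) [ 0.13 -0.3 ]
(170, 182, 300, 345) [-3.96 -0.03]
(230, 250, 236, 262) [1.17 0.29]
(225, 245, 395, 412) [-0.29 -0.13]
cols [300, 301, 302, 303, 304, 305, 306, 307, 308, 309, 310, 311, 312, 313, 314, 315]
g 188 [168 167 167 166 167 166 167 166 167 165 167 166 167 168 167 168]
g 189 [166 168 167 165 165 164 166 166 167 167 167 166 165 167 167 168]
g 190 [163 158 153 151 153 152 152 151 151 151 151 155 160 166 166 167]
g 191 [156 133 112 111 110 110 102  99  99  99 100 117 144 161 166 166]
g 192 [146 107  71  63  62  60  53  51  52  53  55  71 109 144 159 162]
g 193 [128  88  57  48  47  47  43  42  42  46  48  51  82 124 141 143]
g 194 [115  84  59  54  52  54  49  46  46  49  53  58  73 107 122 127]
g 195 [115  94  71  58  59  58  54  53  59  60  59  61  75 106 118 120]
g 196 [116 103  81  69  66  64  61  57  60  65  68  72  82 106 117 120]
g 197 [119 115 101  91  85  89  76  71  70  76  87  95 102 109 112 111]
g 198 [118 118 111 104 110 109  96  87  90  95 100 101 104  98  89  79]
g 199 [106 111 103  93 103 110  93  84 100 106  88  74  69  59  54  49]
g 200 [ 83  
[... 916 characters left out ...]
47  49]
i 200 [70 63 58 46 42 42 41 42 42 45 42 43 42 42 39 43]
g stem
190 [166 167 168 168 168 167 167 169 168 167 167 169 167 168 168 167]
191 [166 166 166 165 167 166 166 165 166 167 167 167 167 166 167 167]
192 [159 162 160 160 160 158 152 149 150 158 161 162 163 162 162 160]
193 [141 143 143 144 144 136 112  94 104 129 142 142 143 143 144 144]
194 [122 127 125 123 127 117  82  55  75 110 122 125 126 127 126 126]
195 [118 120 119 120 120 112  80  53  71 103 117 121 121 118 121 120]
196 [117 120 122 119 117 108  77  52  70 103 114 118 121 120 118 120]
197 [112 111 110 108 105  93  68  48  61  88 102 107 109 110 115 116]
198 [ 89  79  73  68  68  57  48  44  48  58  65  69  73  78  90 102]
```

>>> step_arm(
  increments="0 0 0 0 0 0;0 0 0 0 0 0;0 0 0 0 0 0;0 0 0 0 0 0;0 0 0 0 0 0;0 0 0 0 0 0;0 0 0 0 0 0;0 0 0 0 0 0",
)

```text
t: 15.22
tool_pos: [0.4923, 0.2056, 0.1882]
tool_rot: [2.115, -2.103, 0.226]
contact_force: [-0.6, 2.8, -2.7]
opening: 0.0234
```

Run:
```python
from h import *
from station import ctrl
cap('wrist','j')
a=load('wrist','i2')['pixels'].astype(int);b=load('wrist','j')['pixels'].astype(int)
print(abs(a-b)[185:215,290:355].max(), abs(a-b)[185:215,290:355].mean())
g=cv2.cvtColor(load('wrist','j')['pixels'],cv2.COLOR_RGB2GRAY)
for v in range(192,199): print(v,g[v,300:316])
```

```text
8 1.283076923076923
192 [136 101  74  64  63  61  63  62  61  56  53  84 130 153 158 160]
193 [121  83  52  45  45  42  42  39  43  46  47  63 100 131 140 142]
194 [108  75  54  51  48  41  42  41  46  54  54  63  84 111 122 126]
195 [110  84  60  57  47  45  41  42  45  56  60  65  81 107 117 119]
196 [115  97  75  63  59  53  43  40  46  54  65  73  83 107 118 118]
197 [119 111  94  84  80  69  51  44  47  56  70  79  85 102 107 112]
198 [117 116 107 101  96  80  54  44  43  48  53  59  67  73  74  74]
```

View pics/i_side_315_200.png

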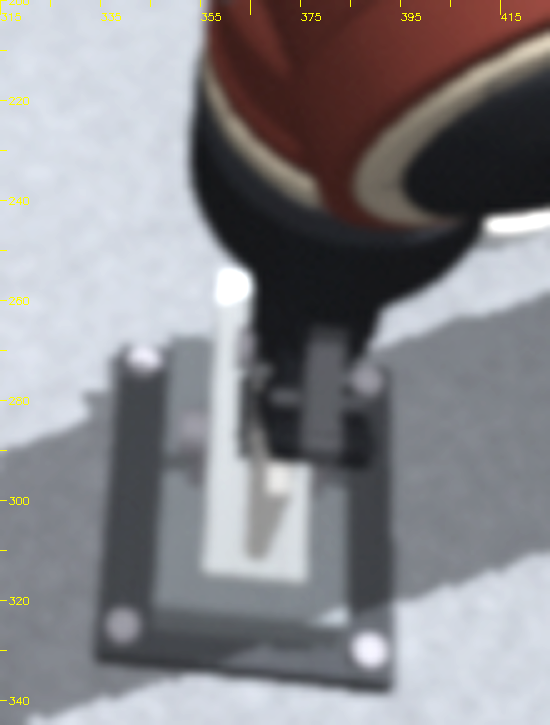

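Nothing is moving: the pointer tip is at about u 306 and the tab centre is at u 306.4. I'm handing the job in.

```bash
python3 -c "
from station import ctrl
print(ctrl.finish_job())"
```

```text
the job is handed in; nothing more can be done
None
```

I gripped the clinometer by its post and set it level on the middle of the stud. Then I rolled it about 0.213 rad about its base middle, so the hanging pointer came to rest on the index tab. I handed it in at about 15.3 s, still gripped at 60 N.

**Last checks**
- **Pointer:** in the wrist camera the tip sat within about 0.5 px of the tab centre, under 0.01 rad. The last wrist picture, about 0.7 s after the previous one, showed no movement.
- **Stud press:** the push rose by about 3.6 N at level, which is roughly 4 mm of stud travel, and by about 3 to 4 N after rocking. This is well short of the 12 mm stop. I worked it out from force and height; the stud itself could not be seen moving.
- **Placing:** before rocking, the stud and base centre lined up to well under 1 mm across the stud. The base was square to it to about 0.01 rad.
- **Other objects:** I never moved near the slide box or eyepiece, and only passed well above the dish.

**What did not fully agree**
- After rocking, a steady side force of about 3 N remained, probably friction on the stud. I left it because nothing was moving.
- The contact point should now sit about 2 mm from the base's middle, because the base rolls on the stud's round top.
- The wrist camera alone put the clinometer a few mm lower in the grip than the other views did. I took this as camera calibration error, since its position in the picture did not change after gripping.

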